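# Tap the bench pin home against its depth stop

## Robot

A 6-joint arm with a two-finger parallel gripper is mounted at the origin on the work surface. World frame = base frame: x ahead of the robot, y to its left, z up, the work surface at z = 0. Lengths are in mm, angles in rad, forces in N, time in s.
With the tool pointing down it reaches from about 275 to 1000 mm from the base axis. Payload 8.4 kg.
Tool frame: the origin (TCP) lies midway between the tips of the shut fingers; the grasp point (between the pads) lies 19 mm behind it; z points along the fingers, y is the direction in which the jaws open and shut (so a half turn about z gives the same grasp; the last joint's range is limited). The gripper opens to 85 mm and grips with 20 to 120 N. Pads are 22 mm wide; open, the fingers measure 114 mm over their backs; the gripper's body (76 mm by 85 mm) begins 54 mm behind the grasp point. The pads swing forward as they close: fully open they stand 13 mm farther back than shut.
Start: joints at [-1.214, 0.353, 1.633, -0, 1.155, -0.002], TCP at [219.468, -585.202, 231.281] pointing down, gripper open.
Joint ranges: [-2.63, 2.63], [-0.92, 2.1], [0.06, 2.66], [-1.3, 4.44], [0, 2.69], [-3.02, 3.02]. Speed limits (rad/s): [2.22, 2.22, 2.79, 3.14, 3.14, 3.14].

## Interface

Orientations are given as [roll, pitch, yaw] about the fixed x, y, z axes, in that order (R = Rz(yaw) Ry(pitch) Rx(roll)).
In Python, from rig import r gives the robot as it stands. The module is installed in compiled form; this text tells all that it offers.
- The arm moves only by the tool drive_tool, never from a script. Its argument "moves" is a list of rows, each a list of 3 entries, a list of its own where there are three numbers: the closure, from 0 (fully open) to 1 (shut), then the shift along the tool's x, y, z in cm, then the turn about the tool's z in degrees. In form: [[claw, [dx, dy, dz], roll], ...]. A call has 1 to 12 rows; each row is the pose to reach, as a shift and turn from the pose measured when the call began, along the tool's axes at that moment; what a row does not reach only later rows make up. A row lasts 1/8 s, in which the tool goes at most 62.5 mm and 10.7 degrees, less where a joint would pass 70% of its speed; a pose out of reach is approached as far as the arm can. A call with a gripper value outside its range is refused whole. The fingers move at their own pace and stop on an object; "grip_force" is the grip in N (left out, the last holds). Time passes only in rows, so rows that repeat a pose let the fingers close. It gives the time, the measured TCP pose, the force and the opening at its end, in the units of the state.
- r.sense(): the state, without advancing time (a new reading comes with each control period).
- r.grab_frame(name): name is "side" or "top"; returns a dict with "color" (420x560x3 uint8, red, green, blue), "fx", "fy", "cx", "cy" (pixels), "pose" (4x4, takes a point from camera to world coordinates). Camera axes: x right, y up, looking along -z (the intrinsics and any distortion apply to the point x, -y, -z); pixel columns grow to the right and rows downward; lengths in mm; the calibration is good to about 2 mm. A picture is of the moment at which its call begins. There is no depth.
- r.sign_off(): hands the job in, once; it reports no verdict.
Trained networks look in the newest picture that a camera, given by its name, has taken for a name from the list of things; names that differ only in an ending like _2 or _b are one class to them, and where a whole thing is asked for, a point or a joint stands for the part that bears it (a point fixed in the world has none). Each returns a list of dicts, best first, with "score" (0 to 1); they miss things now and then, are a little off and sometimes report something else, mostly with a low value. They report only what shows in the picture. A call takes as long as a camera call.
- r.outline_of(thing, camera): "mask" (420x560 bool, what is visible of it) and "at" ([column, row] in pixels, amid what is visible of it).
- r.spot_point(thing, camera): "at" ([column, row] in pixels: a listed point, or the origin of a listed thing).
The state is a dict: "clock": time; "qpos": joint angles; "qvel": joint speeds; "joint_efforts": joint torques, N m; "eef_pos": TCP position; "tcp_rot": TCP orientation; "contact_force": force on the tool from outside, world axes, zero at the start; "wrist_torque": the same for the moment, N m; "opening": opening from 0.0 (shut) to 1.0 (fully open).
Only numpy, scipy, OpenCV 4.12 (cv2) and the standard library are available. Lean on these libraries where they do the work, as an engineer would, in place of code of your own. Each camera call takes 0.05 s, during which the arm holds its last target.

## Task

The wooden bench pin is only part-way into its steel holder on the jeweller's bench. Pick up the mallet by its handle and drive the pin in by its nose with gentle taps of a few millimetres each, drawing the mallet clear between taps, until you feel the pin rest against the depth stop hidden inside the holder, without knocking the stop off its setting, pushing the pin with the gripper or disturbing the other things. Then lay the mallet down flat on the bench.

Things in the scene. Friction and masses are not known exactly. Their poses are not given: they have to be found in the camera images.
- holder: bench-pin holder, a fixed dark steel socket with bright anvil top, on a flange 130 x 110 x 8 mm screwed to the bench; body 90 mm long (x), 88 wide (y), 60 high. Origin: centre of its underside, at bench level. +x is the way the pin goes in; the socket's mouth is in the -x face, 45 mm from the origin. A spring leaf in the socket's roof holds the pin down: sliding it takes about 4 to 7 N
- pin: bench pin, a loose beech wedge 140 mm long (x), 57 wide (y), about 0.1 kg, 18 mm thick over the tongue (66 mm at its +x end), sloping to 12 mm at the nose, its -x end, which has a V notch. Origin: centre of its flat underside, 70 mm from either end; +x points into the socket as the holder's does. It lies level on the socket floor, at the start 28 to 36 mm in, the nose standing free
- nose (a point): middle of the pin's nose, the place to tap: between the ends of the two prongs, which are flat and upright, 12 mm high, each 20 mm wide, either side of the V notch (16 mm wide at its mouth, 35 deep); 30 mm above the bench, 70 mm from the pin's origin towards -x
- mouth (a point): centre of the socket's mouth, 34 mm above the bench (socket 59 mm wide, 20 high, floor 24 above the bench). Inside, unseen, is a steel depth stop, set differently every time: its face is 46 to 68 mm behind the mouth. Its clamp screw holds against about 20 N; pushed harder it slips, and more than 1.5 mm of slip spoils the setting
- mallet: small mallet, 0.22 kg, lying flat: cylindrical head of 40 mm diameter, 76 mm long along its y axis, a white nylon face at either end (y = +38 and -38 mm); wooden handle from the head towards -x, ending in a 34 mm bulb 211 mm from the origin. Origin: on the bench straight under the head's centre; z up. It lies with the handle roughly towards the robot
- mallet_head (a point): centre of the mallet's head, 20 mm above the mallet's origin, half way between the two faces
- mallet_grip (a point): where to hold the mallet: on the handle's flat-sided neck (16 mm wide along the mallet's y, 22 mm high, from 9 to 31 mm above the bench), 44 mm from the head's centre along -x; 21 mm above the bench
- band: bystander: plain gold-coloured ring, 23 mm diameter, 7 mm high, lying flat; origin centre of its underside
- loupe: bystander: small folded steel loupe about 37 x 24 x 24 mm; origin on its underside
- file: bystander: file with a dark wooden handle, 233 mm long along its x axis, 18 mm high; origin on the bench, 130 mm from the handle's end
- pot: bystander: small white lidded pot, 42 mm diameter, 34 mm high; origin centre of its underside

How it is judged:
By the outcome, as a careful person would: the job done as asked, in the order asked, and still so for the second after the job is handed in, with the robot touching nothing.
It also fails if it takes over 64 s, if anything falls off the work surface, if the arm or the gripper's body presses on something with over 40 N, if the wrist force passes 120 N, or if a joint passes its speed limit or range.

## Working session

There is one attempt and no reset: what is moved stays moved. The work goes in short steps, Python scripts to look and compute and a tool call to move; the robot and the scene stay as the last step left them, time stands still between calls to the robot, and variables do not carry over. Pictures are saved under pics/ and viewed, and the job is handed in when it is done.

Besides the shell and the picture viewer there is one more tool, called after ">>>" as a command line: name --argument value ..., lists and objects as JSON in quotes. drive_tool: Moves the arm, as the interface text tells. Its arguments: {"type":"object","properties":{"moves":{"type":"array"},"grip_force":{"type":"number"}},"required":["moves"]}

```bash
mkdir -p pics; ls
cat > h.py <<'E'
import numpy as np, cv2
from rig import r
def snap(cam,fn=None):
    f=r.grab_frame(cam)
    if fn: cv2.imwrite('pics/'+fn,f['color'][:,:,::-1])
    return f
def ray(f,px):
    d=np.array([(px[0]-f['cx'])/f['fx'],-(px[1]-f['cy'])/f['fy'],-1.0])
    P=np.array(f['pose']); return P[:3,3],P[:3,:3]@d
def at_z(f,px,z):
    o,d=ray(f,px); return o+d*(z-o[2])/d[2]
def proj(f,p):
    P=np.array(f['pose']); c=P[:3,:3].T@(np.array(p)-P[:3,3])
    return np.array([f['cx']+f['fx']*c[0]/-c[2], f['cy']-f['fy']*c[1]/-c[2]])
E
python3 - <<'E'
from h import *
s=r.sense(); print(s)
for c in('side','top'):
    f=snap(c,c+'0.png'); print(c,{k:np.round(v,3).tolist() for k,v in f.items() if k!='color'})
    for t in('holder','pin','nose','mouth','mallet','mallet_head','mallet_grip','band','loupe','file','pot'):
        z={'nose':30,'mouth':34,'mallet_head':20,'mallet_grip':21,'pin':24}.get(t,0)
        for q in r.spot_point(t,c)[:2]: print(t,np.round(q['at'],1),round(q['score'],2),np.round(at_z(f,q['at'],z),1))
E
```

```text
pics
{'clock': 0.0, 'qpos': array([-1.21444632e+00,  3.53631012e-01,  1.63415791e+00,  3.86944249e-05,
        1.15520779e+00, -2.38625736e-03]), 'qvel': array([-0.00207536, -0.0004691 , -0.00065351,  0.00158511,  0.00077833,
       -0.00032622]), 'joint_efforts': array([ 3.94486381e-05, -6.05247402e+01, -3.42060113e+01, -1.35842929e-04,
        9.37710924e-03,  6.45349630e-06]), 'eef_pos': array([ 219.27980649, -584.74499111,  230.56221482]), 'tcp_rot': array([-3.14018868e+00, -3.87290877e-05,  3.58720586e-01]), 'contact_force': array([ 0.47720897,  0.10771914, -1.25050509]), 'wrist_torque': array([ 0.03573724, -0.03871804,  0.00782341]), 'opening': 1.0016073849605462}
side {'fx': 440.504, 'fy': 440.504, 'cx': 285.97, 'cy': 209.635, 'pose': [[-0.861, 0.385, -0.332, 252.92], [-0.508, -0.651, 0.564, 612.096], [0.001, 0.655, 0.756, 907.594], [0.0, 0.0, 0.0, 1.0]]}
holder [324.5 175.3] 0.67 [ 622.3 -236.9    0. ]
holder [282.6 333.8] 0.52 [475.2 248.4   0. ]
pin [317.8 186.3] 0.75 [ 608.6 -166.3   24. ]
nose [313.1 203.2] 0.86 [587.8 -99.3  30. ]
mouth [320.1 175.5] 0.6 [ 618.7 -198.1  
[... 530 characters left out ...]
9, 500.15], [-1.0, 0.011, -0.002, -22.382], [-0.0, 0.139, 0.99, 936.856], [0.0, 0.0, 0.0, 1.0]]}
holder [370.2 208.2] 0.71 [ 621.3 -245.5    0. ]
holder [168.3 152.2] 0.21 [752.1 239.1   0. ]
pin [335.4 213.4] 0.81 [ 605.2 -159.4   24. ]
nose [305.3 219.9] 0.94 [588.8 -89.7  30. ]
mouth [351.7 206. ] 0.79 [ 621.5 -195.3   34. ]
mallet [155.9 251. ] 0.83 [514.9 256.5   0. ]
mallet_head [156.  248.2] 0.56 [521.  250.7  20. ]
mallet_grip [149.1 271.6] 0.57 [468.1 263.2  21. ]
band [368.3 209.5] 0.67 [ 618.2 -241.     0. ]
band [202.9 151.9] 0.6 [753.8 155.6   0. ]
loupe [164.6 152.8] 0.67 [750.5 248.    0. ]
file [272.5 132.8] 0.92 [803.5 -11.9   0. ]
pot [406. 286.] 0.57 [ 441.5 -324.1    0. ]
```

View pics/side0.png

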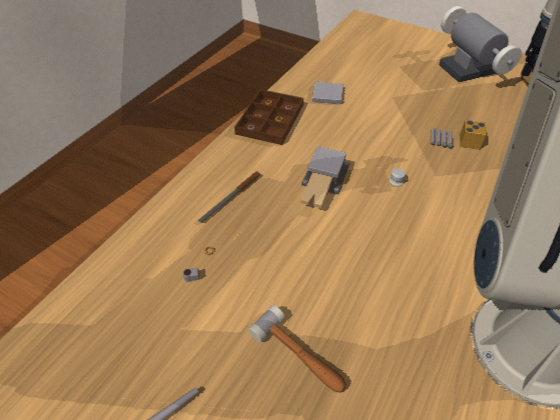

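View pics/top0.png

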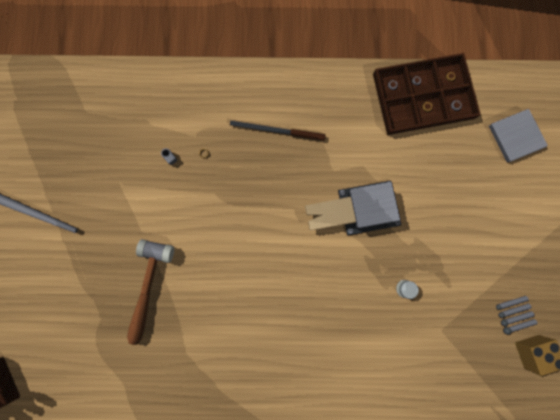

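Run:
```python
from h import *
t=cv2.imread('pics/top0.png'); s=cv2.imread('pics/side0.png')
a=cv2.resize(t[170:250,295:415],None,fx=5,fy=5,interpolation=cv2.INTER_CUBIC)
b=cv2.resize(s[140:215,290:365],None,fx=5,fy=5,interpolation=cv2.INTER_CUBIC)
c=cv2.resize(t[230:350,120:190],None,fx=5,fy=5,interpolation=cv2.INTER_CUBIC)
d=cv2.resize(s[300:395,240:350],None,fx=5,fy=5,interpolation=cv2.INTER_CUBIC)
for n,i in zip('abcd',(a,b,c,d)): cv2.imwrite(f'pics/z{n}.png',i)
```

```text
(no output)
```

View pics/za.png

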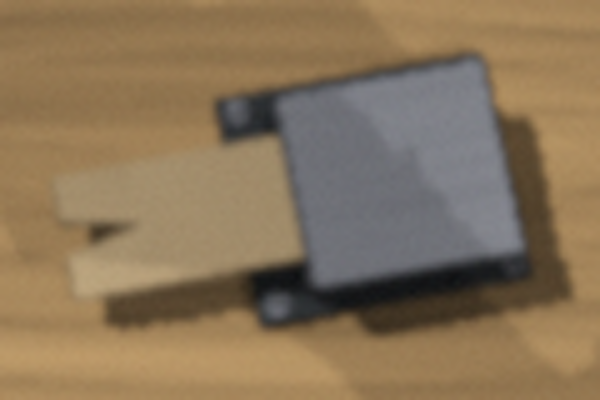

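View pics/zb.png

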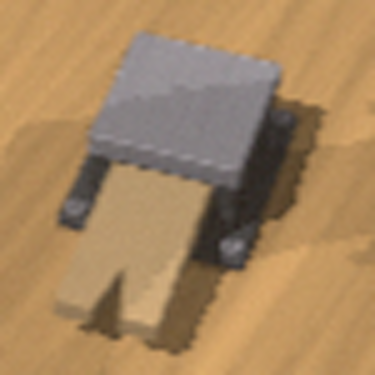

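View pics/zc.png

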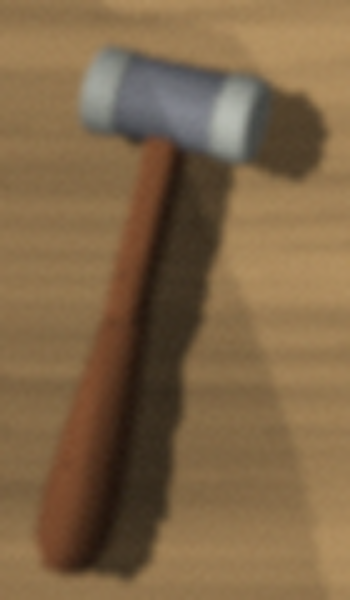

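View pics/zd.png

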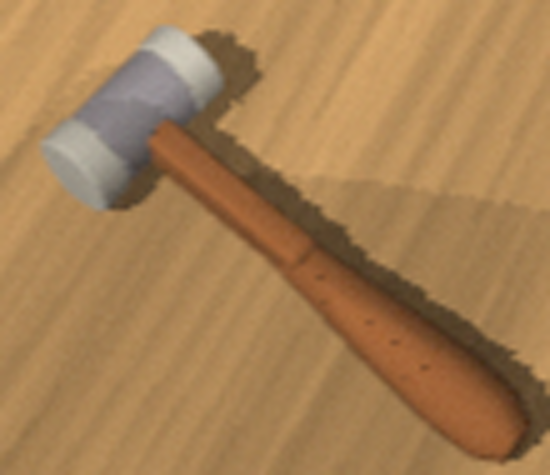

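```bash
cat > fit.py <<'E'
from h import *
from scipy.optimize import least_squares
F={c:r.grab_frame(c) for c in('top','side')}
def z(o,u,k=5): return np.array(o)+(np.array(u)+.5)/k-.5
O={'a':(295,170),'b':(290,140),'c':(120,230),'d':(240,300)}
def T(p,l): c,s=np.cos(p[2]),np.sin(p[2]); return [p[0]+c*l[0]-s*l[1],p[1]+s*l[0]+c*l[1],l[2]]
# holder: local corners
H=[('top','a',(277,97),(-45,44,60)),('top','a',(481,57),(45,44,60)),('top','a',(526,254),(45,-44,60)),('top','a',(316,290),(-45,-44,60)),
('top','a',(218,102),(-65,55,8)),('top','a',(262,327),(-65,-55,8)),
('side','b',(138,32),(45,44,60)),('side','b',(283,68),(45,-44,60)),('side','b',(90,144),(-45,44,60)),('side','b',(238,179),(-45,-44,60))]
def res(p): return np.concatenate([proj(F[c],T(p,l))-z(O[o],u) for c,o,u,l in H])
s=least_squares(res,[620,-240,-1.36]); print('holder',s.x,np.round(s.fun.reshape(-1,2),1).tolist())
h=s.x
# pin
N=[('top','a',(55,181),28.5),('top','a',(80,298),-28.5),('side','b',(57,303),28.5),('side','b',(156,333),-28.5)]
def res2(p): return np.concatenate([proj(F[c],T(h,(p[0],y+p[1],36)))-z(O[o],u) for c,o,u,y in N])
s=least_squares(res2,[-150,0]); print('nose local',s.x,np.round(s.fun.reshape(-1,2),1).tolist(),'nose world',T(h,(s.x[0],s.x[1],30)),'inserted',140-(-45-s.x[0]))
for c,o,u,y in N: print(c,at_z(F[c],z(O[o],u),36).round(1))
M=[('top','c',(92,88),(0,38,20)),('top','c',(258,121),(0,-38,20)),('top','c',(66,572),(-211,0,17)),('top','c',(163,143),(-20,0,26)),
('side','d',(497,455),(-209,0,12)),('side','d',(68,178),(0,38,20)),('side','d',(197,60),(0,-38,20))]
def res3(p): return np.concatenate([proj(F[c],T(p,l))-z(O[o],u) for c,o,u,l in M])
s=least_squares(res3,[520,250,-.2]); print('mallet',s.x,np.round(s.fun.reshape(-1,2),1).tolist()); 
print('grip',T(s.x,(-44,0,21)))
E
python3 fit.py
```

```text
holder [ 621.45226385 -240.87490995   -1.38343236] [[0.6, -0.0], [-0.8, 1.0], [-1.2, 0.2], [0.8, 0.2], [-0.9, -0.3], [-0.5, 0.7], [-0.5, -0.0], [-0.2, -0.3], [-0.5, -2.3], [0.4, -1.8]]
nose local [-149.20926069   -0.84350689] [[-0.3, -0.1], [-0.7, 1.1], [-0.5, -0.8], [0.1, -1.3]] nose world [np.float64(592.8303639479666), np.float64(-94.43413071028789), 30] inserted 35.79073930964509
top [620.5 -89.9  36. ]
top [ 567.3 -101.2   36. ]
side [618.3 -87.4  36. ]
side [563.  -95.4  36. ]
mallet [ 5.16004391e+02  2.52959797e+02 -2.07122792e-01] [[0.8, -0.5], [-0.2, 0.2], [-2.0, -0.2], [-0.4, 0.8], [2.1, -0.7], [-0.2, -0.6], [-1.7, -0.8]]
grip [np.float64(472.94481880413326), np.float64(262.00817847497444), 21]
```

```bash
cat >> h.py <<'E'
from scipy.spatial.transform import Rotation as Ro
def go(x,y,z,yaw):
    s=r.sense(); R=Ro.from_euler('xyz',s['tcp_rot'])
    d=R.as_matrix().T@(np.array([x,y,z])-s['eef_pos'])
    v=R.as_matrix()[:,0]; t=-np.degrees(yaw-np.arctan2(v[1],v[0]))
    print('shift cm',np.round(d/10,2),'turn',round((t+180)%360-180,1),'tcp',s['eef_pos'].round(1),s['tcp_rot'].round(3),'F',s['contact_force'].round(1),'op',round(s['opening'],3),'t',s['clock'])
E
python3 -c "
from h import *
go(473,262,110,-.207)"
```

```text
shift cm [ 53.49 -70.42  12.13] turn 32.4 tcp [ 219.5 -585.2  231.3] [3.142 0.    0.359] F [-0.6  0.6 -0.2] op 1.001 t 1.3
```

>>> drive_tool --moves '[[0, [53.5, -70.4, 6], 32], [0, [53.5, -70.4, 6], 32], [0, [53.5, -70.4, 6], 32], [0, [53.5, -70.4, 6], 32], [0, [53.5, -70.4, 6], 32], [0, [53.5, -70.4, 6], 32], [0, [53.5, -70.4, 6], 32], [0, [53.5, -70.4, 6], 32], [0, [53.5, -70.4, 6], 32], [0, [53.5, -70.4, 6], 32], [0, [53.5, -70.4, 6], 32], [0, [53.5, -70.4, 6], 32]]' --grip_force 110

```text
clock: 2.8
eef_pos: [434.7, 133.9, 180.7]
tcp_rot: [-3.141, -0.001, -0.199]
contact_force: [1.3, -0.2, 0.9]
opening: 1.002
```

```bash
python3 -c "
from h import *
go(473,262,110,-.207)"
```

```text
shift cm [  1.22 -13.31   7.08] turn 0.5 tcp [434.7 133.9 180.7] [-3.141e+00 -1.000e-03 -1.990e-01] F [ 1.3 -0.2  0.9] op 1.002 t 2.8
```

>>> drive_tool --moves '[[0, [1.2, -13.3, 8], 0.5], [0, [1.2, -13.3, 8], 0.5], [0, [1.2, -13.3, 8], 0.5], [0, [1.2, -13.3, 8], 0.5], [0, [1.2, -13.3, 8], 0.5], [0, [1.2, -13.3, 8], 0.5]]'

```text
clock: 3.55
eef_pos: [473.0, 261.1, 101.6]
tcp_rot: [-3.141, -0.002, -0.209]
contact_force: [0.0, -0.0, -0.6]
opening: 1.001
```

```bash
python3 -c "
from h import *
go(473,262,4,-.207)
t=snap('top')['color'][200:360,80:240,::-1]; s=snap('side')['color'][250:410,220:380,::-1]
cv2.imwrite('pics/g1.png',cv2.resize(np.hstack([t,s]),None,fx=2.5,fy=2.5,interpolation=cv2.INTER_CUBIC))"
```

```text
shift cm [-0.04 -0.08  9.76] turn -0.1 tcp [473.  261.1 101.6] [-3.141e+00 -2.000e-03 -2.090e-01] F [ 0.  -0.  -0.6] op 1.001 t 3.55
```

View pics/g1.png

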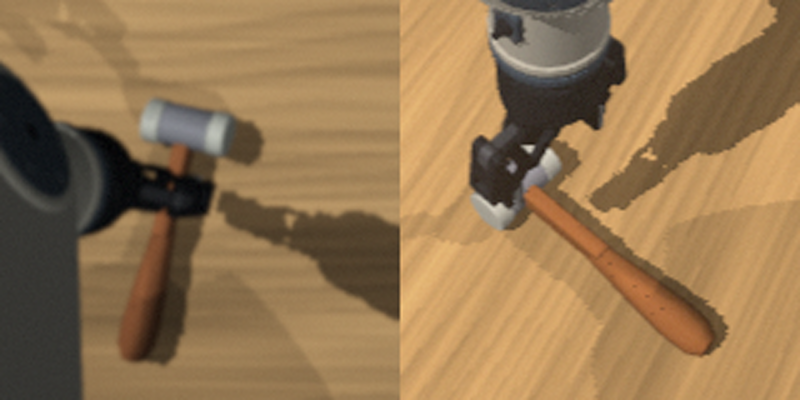

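The left half (top view) shows the jaws straddling the mallet neck at about (185,195), and the head lies clear at (187,127). The right half (side view) agrees, so I'm descending.

>>> drive_tool --moves '[[0, [0, -0.1, 5], 0], [0, [0, -0.1, 8], 0], [0, [0, -0.1, 9.7], 0], [0, [0, -0.1, 9.7], 0], [0, [0, -0.1, 9.7], 0]]'

```text
clock: 4.28
eef_pos: [474.3, 262.6, 5.7]
tcp_rot: [-3.139, -0.003, -0.209]
contact_force: [-0.0, 1.4, 0.6]
opening: 0.999
```

```bash
python3 -c "
from h import *
go(473,262,4,-.207)
t=snap('top')['color'][200:360,80:240,::-1]; s=snap('side')['color'][250:410,220:380,::-1]
cv2.imwrite('pics/g2.png',cv2.resize(np.hstack([t,s]),None,fx=2.5,fy=2.5,interpolation=cv2.INTER_CUBIC))"
```

```text
shift cm [-0.12  0.09  0.16] turn -0.1 tcp [474.3 262.6   5.7] [-3.139e+00 -3.000e-03 -2.090e-01] F [-0.   1.4  0.6] op 0.999 t 4.275
```

View pics/g2.png

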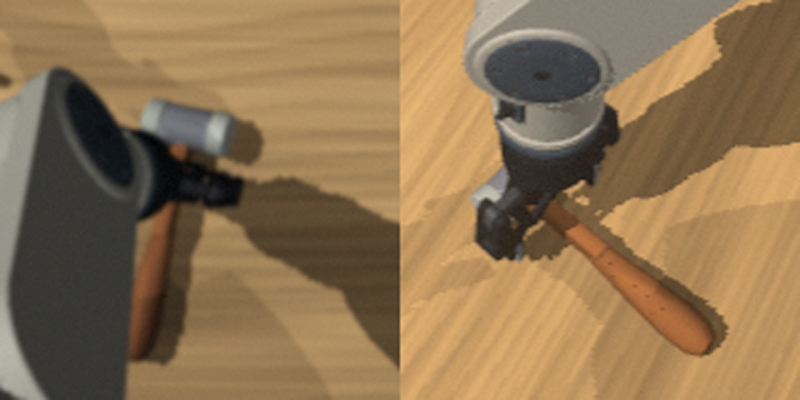

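>>> drive_tool --moves '[[0, [-0.1, 0.1, 0.1], 0], [1, [-0.1, 0.1, 0.1], 0], [1, [-0.1, 0.1, 0.1], 0], [1, [-0.1, 0.1, 0.1], 0], [1, [-0.1, 0.1, 0.1], 0], [1, [-0.1, 0.1, 0.1], 0], [1, [-0.1, 0.1, 0.1], 0], [1, [-0.1, 0.1, 0.1], 0]]' --grip_force 110

```text
clock: 5.38
eef_pos: [473.3, 262.1, 5.0]
tcp_rot: [-3.139, -0.004, -0.209]
contact_force: [-1.5, 0.4, 5.2]
opening: 0.161
```

```bash
python3 -c "
from h import *
go(473,262,100,-.207)"
```

```text
shift cm [ 0.   -0.01 -9.5 ] turn -0.1 tcp [473.3 262.1   5. ] [-3.139 -0.004 -0.209] F [-1.5  0.4  5.2] op 0.161 t 5.375
```

>>> drive_tool --moves '[[1, [0, 0, -3], 0], [1, [0, 0, -7], 0], [1, [0, 0, -10], 0], [1, [0, 0, -10], 0], [1, [0, 0, -10], 0]]'

```text
clock: 6.0
eef_pos: [472.2, 261.5, 104.1]
tcp_rot: [-3.14, -0.003, -0.209]
contact_force: [-0.7, -0.7, -2.3]
opening: 0.163
```

```bash
python3 -c "
from h import *
go(473,262,100,-.207)
t=snap('top')['color'][200:360,80:240,::-1]; s=snap('side')['color'][250:410,220:380,::-1]
cv2.imwrite('pics/g3.png',cv2.resize(np.hstack([t,s]),None,fx=2.5,fy=2.5,interpolation=cv2.INTER_CUBIC))"
```

```text
shift cm [ 0.06 -0.06  0.41] turn -0.1 tcp [472.2 261.5 104.1] [-3.14e+00 -3.00e-03 -2.09e-01] F [-0.7 -0.7 -2.3] op 0.163 t 6.0
```

View pics/g3.png

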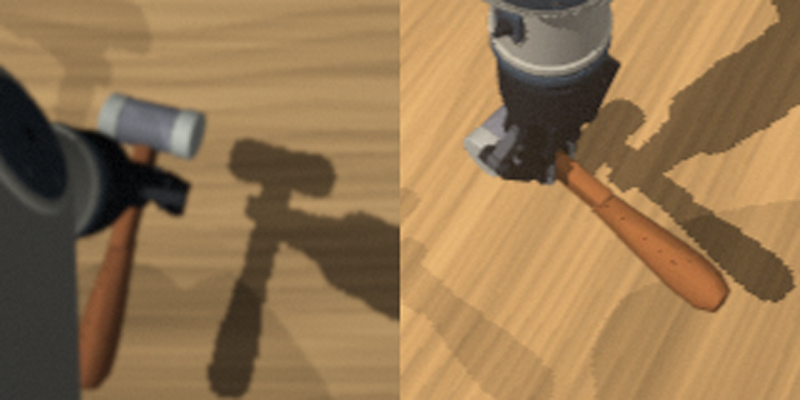

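```bash
python3 -c "
from h import *
go(536.4,-36.3,80,.196)"
```

```text
shift cm [12.47 27.79  2.36] turn -23.2 tcp [472.  261.4 103.6] [-3.141e+00 -2.000e-03 -2.090e-01] F [-0.6 -0.7 -2.7] op 0.17 t 6.1
```

>>> drive_tool --moves '[[1, [3, 6, 0.5], -4], [1, [5, 11, 1], -9], [1, [7, 16, 1.5], -14], [1, [9.5, 21, 2], -19], [1, [11.5, 25.5, 2.4], -23.2], [1, [12.5, 27.8, 2.4], -23.2], [1, [12.5, 27.8, 2.4], -23.2], [1, [12.5, 27.8, 2.4], -23.2]]'

```text
clock: 7.1
eef_pos: [535.9, -36.0, 78.7]
tcp_rot: [-3.141, -0.0, 0.196]
contact_force: [0.2, -0.0, -1.5]
opening: 0.166
```

```bash
python3 -c "
from h import *
go(536.4,-36.3,15,.196)
t=snap('top')['color'][150:310,230:430,::-1]; s=snap('side')['color'][130:290,240:400,::-1]
cv2.imwrite('pics/g4.png',cv2.resize(np.hstack([t,s]),None,fx=2.2,fy=2.2,interpolation=cv2.INTER_CUBIC))"
```

```text
shift cm [0.04 0.05 6.37] turn -0.0 tcp [535.9 -36.   78.7] [-3.141 -0.     0.196] F [ 0.2 -0.  -1.5] op 0.166 t 7.1
```

View pics/g4.png

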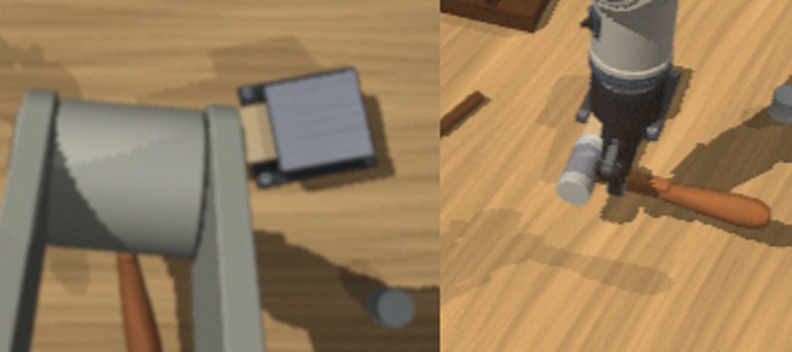

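>>> drive_tool --moves '[[1, [0, 0, 3], 0], [1, [0, 0, 5.5], 0], [1, [0, 0, 6.4], 0], [1, [0, 0, 6.4], 0], [1, [0, 0, 6.4], 0]]'

```text
clock: 7.82
eef_pos: [536.8, -35.3, 15.9]
tcp_rot: [-3.141, -0.002, 0.197]
contact_force: [-0.3, 0.5, -1.3]
opening: 0.169
```

```bash
python3 -c "
from h import *
go(536.4,-36.3,15,.196)
f=snap('side'); s=f['color'][150:270,260:360,::-1]
s=cv2.resize(s,None,fx=5,fy=5,interpolation=cv2.INTER_CUBIC)
cv2.imwrite('pics/g5.png',s)
st=r.sense();x,y,z=st['eef_pos'];a=.196
for p in [(43.7,-38,35),(43.7,38,35)]:
  w=[x+np.cos(a)*p[0]-np.sin(a)*p[1],y+np.sin(a)*p[0]+np.cos(a)*p[1],z-5+p[2]-15]; print(w,(proj(f,w)-[260,150])*5)
print((proj(f,[592.5,-94.5,30])-[260,150])*5)
"
```

```text
shift cm [-0.06  0.09  0.09] turn 0.1 tcp [536.8 -35.3  15.9] [-3.141e+00 -2.000e-03  1.970e-01] F [-0.3  0.5 -1.3] op 0.169 t 7.825
[np.float64(587.1759162612265), np.float64(-64.0995166591584), np.float64(31.029208090389623)] [234.84095496 308.22826126]
[np.float64(572.3751073567508), np.float64(10.445342692598377), np.float64(31.029208090389623)] [189.30824688 416.37774339]
[253.45530062 268.3982801 ]
```

View pics/g5.png

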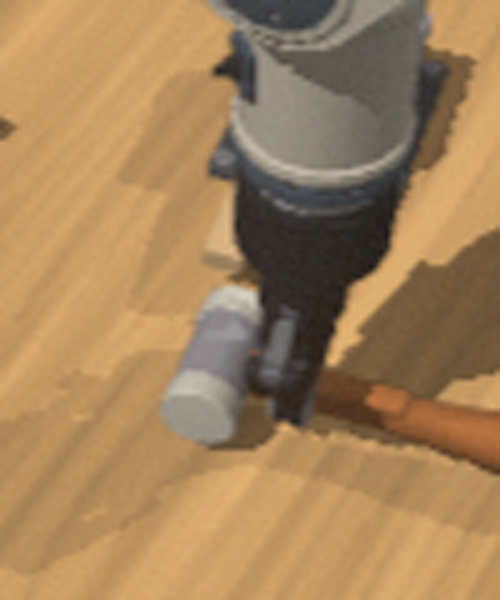

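>>> drive_tool --moves '[[1, [0, 1, 0.1], 0], [1, [0, 2.2, 0.1], 0], [1, [0, 2.2, 0.1], 0], [1, [0, 2.2, 0.1], 0], [1, [0, 2.2, 0.1], 0]]'

```text
clock: 8.5
eef_pos: [541.1, -56.8, 15.0]
tcp_rot: [-3.141, -0.002, 0.197]
contact_force: [-0.4, 0.7, -1.6]
opening: 0.162
```

```bash
cat > p.py <<'E'
from h import *
s=r.sense(); u=np.array([.1957,-.9807,0]); d=np.array([.9807,.1957,0])
print('t',s['clock'],'along',round(s['eef_pos']@u,2),'lat',round(s['eef_pos']@d,2),'z',s['eef_pos'][2].round(2),'rot',s['tcp_rot'].round(4),'Fu',round(s['contact_force']@u,2),'F',s['contact_force'].round(2),'T',s['wrist_torque'].round(3))
E
python3 p.py
```

```text
t 8.5 along 161.65 lat 519.54 z 14.99 rot [-3.1413e+00 -2.5000e-03  1.9700e-01] Fu -0.81 F [-0.42  0.74 -1.57] T [-0.015  0.058  0.026]
```

>>> drive_tool --moves '[[1, [0, 0.4, 0], 0], [1, [0, 0.7, 0], 0], [1, [0, 0.7, 0], 0], [1, [0, 0.7, 0], 0]]'

```text
clock: 9.0
eef_pos: [542.4, -63.7, 15.0]
tcp_rot: [-3.141, -0.002, 0.197]
contact_force: [-0.0, -0.7, -2.2]
opening: 0.166
```

```bash
python3 p.py
```

```text
t 9.0 along 168.64 lat 519.49 z 14.97 rot [-3.1412e+00 -2.4000e-03  1.9690e-01] Fu 0.64 F [-0.05 -0.66 -2.21] T [-0.026  0.023  0.03 ]
```

>>> drive_tool --moves '[[1, [0, 0.15, 0], 0], [1, [0, 0.3, 0], 0], [1, [0, 0.3, 0], 0]]'

```text
clock: 9.38
eef_pos: [542.1, -66.1, 14.7]
tcp_rot: [-3.14, -0.001, 0.197]
contact_force: [-2.2, 4.5, -0.9]
opening: 0.168
```

```bash
python3 p.py
```

```text
t 9.375 along 170.89 lat 518.71 z 14.68 rot [-3.1401e+00 -8.0000e-04  1.9690e-01] Fu -4.87 F [-2.24  4.51 -0.89] T [0.631 0.33  0.031]
```

>>> drive_tool --moves '[[1, [0, -0.6, 0], 0], [1, [0, -0.6, 0], 0], [1, [0, 0, 0], 0], [1, [0, 0.4, 0], 0], [1, [0, 0.4, 0], 0]]'

```text
clock: 10.0
eef_pos: [542.7, -70.2, 14.6]
tcp_rot: [-3.14, -0.0, 0.197]
contact_force: [-1.6, 2.3, -1.9]
opening: 0.164
```

```bash
python3 p.py
```

```text
t 10.0 along 175.08 lat 518.48 z 14.6 rot [-3.1397e+00 -3.0000e-04  1.9660e-01] Fu -2.59 F [-1.59  2.32 -1.93] T [0.436 0.166 0.122]
```

>>> drive_tool --moves '[[1, [0, -0.6, 0], 0], [1, [0, -0.6, 0], 0], [1, [0, 0, 0], 0], [1, [0, 0.3, 0], 0], [1, [0, 0.3, 0], 0]]'

```text
clock: 10.62
eef_pos: [543.2, -73.3, 14.5]
tcp_rot: [-3.139, -0.0, 0.196]
contact_force: [-0.0, 3.7, -1.8]
opening: 0.165
```

```bash
python3 p.py
```

```text
t 10.625 along 178.16 lat 518.34 z 14.53 rot [-3.1393 -0.      0.1964] Fu -3.68 F [-0.04  3.75 -1.81] T [0.558 0.09  0.152]
```

>>> drive_tool --moves '[[1, [0, -0.6, 0], 0], [1, [0, -0.6, 0], 0], [1, [0, 0, 0], 0], [1, [0.02, 0.2, -0.03], 0], [1, [0.02, 0.2, -0.03], 0]]'

```text
clock: 11.25
eef_pos: [543.6, -75.2, 14.7]
tcp_rot: [-3.139, 0.0, 0.196]
contact_force: [-0.2, 4.1, -1.3]
opening: 0.168
```

```bash
python3 p.py
```

```text
t 11.25 along 180.12 lat 518.35 z 14.75 rot [-3.1389e+00  4.0000e-04  1.9620e-01] Fu -4.05 F [-0.21  4.09 -1.27] T [0.558 0.121 0.179]
```

>>> drive_tool --moves '[[1, [0, -0.6, 0], 0], [1, [0, -0.6, 0], 0], [1, [0, 0, 0], 0], [1, [0, 0.1, 0], 0], [1, [0, 0.18, 0], 0], [1, [0, 0.18, 0], 0]]'

```text
clock: 12.0
eef_pos: [543.6, -76.7, 14.7]
tcp_rot: [-3.138, 0.001, 0.196]
contact_force: [-0.0, 6.0, -1.4]
opening: 0.165
```

```bash
python3 p.py
```

```text
t 12.0 along 181.61 lat 518.14 z 14.65 rot [-3.1382e+00  9.0000e-04  1.9630e-01] Fu -5.87 F [-0.03  5.98 -1.37] T [0.755 0.09  0.301]
```

>>> drive_tool --moves '[[1, [0, -0.6, 0], 0], [1, [0, -0.6, 0], 0], [1, [0, 0, 0], 0], [1, [0, 0.1, 0], 0], [1, [0, 0.18, 0], 0], [1, [0, 0.18, 0], 0]]'

```text
clock: 12.75
eef_pos: [543.7, -78.3, 14.5]
tcp_rot: [-3.137, 0.001, 0.196]
contact_force: [-0.3, 5.3, -2.2]
opening: 0.161
```

```bash
python3 p.py
```

```text
t 12.75 along 183.14 lat 517.9 z 14.5 rot [-3.1375e+00  1.5000e-03  1.9620e-01] Fu -5.25 F [-0.28  5.29 -2.17] T [0.809 0.092 0.343]
```

>>> drive_tool --moves '[[1, [0, -0.6, 0], 0], [1, [0.1, -0.6, -0.05], 0], [1, [0.1, 0, -0.05], 0], [1, [0.1, 0.1, -0.05], 0], [1, [0.1, 0.18, -0.05], 0], [1, [0.1, 0.18, -0.05], 0]]'

```text
clock: 13.5
eef_pos: [544.9, -79.6, 15.0]
tcp_rot: [-3.137, 0.002, 0.196]
contact_force: [-0.8, 5.5, -1.5]
opening: 0.166
```

```bash
python3 p.py
```

```text
t 13.5 along 184.69 lat 518.79 z 14.98 rot [-3.1369e+00  1.8000e-03  1.9630e-01] Fu -5.53 F [-0.8   5.48 -1.47] T [0.758 0.126 0.317]
```

>>> drive_tool --moves '[[1, [0, -0.6, 0], 0], [1, [0, -0.6, 0], 0], [1, [0, 0, 0], 0], [1, [0, 0.1, 0], 0], [1, [0, 0.18, 0], 0], [1, [0, 0.18, 0], 0]]'

```text
clock: 14.25
eef_pos: [545.0, -81.1, 14.8]
tcp_rot: [-3.136, 0.002, 0.196]
contact_force: [0.2, 5.4, -1.3]
opening: 0.163
```

```bash
python3 p.py
```

```text
t 14.25 along 186.19 lat 518.61 z 14.84 rot [-3.1362e+00  2.3000e-03  1.9630e-01] Fu -5.28 F [ 0.16  5.42 -1.3 ] T [0.809 0.095 0.316]
```

>>> drive_tool --moves '[[1, [0, -0.6, 0], 0], [1, [0, -0.6, 0], 0], [1, [0, 0, 0], 0], [1, [0, 0.1, 0], 0], [1, [0, 0.2, 0], 0], [1, [0, 0.2, 0], 0]]'

```text
clock: 15.0
eef_pos: [545.1, -82.8, 14.7]
tcp_rot: [-3.135, 0.003, 0.196]
contact_force: [-0.0, 4.2, -1.3]
opening: 0.166
```

```bash
python3 p.py
```

```text
t 15.0 along 187.9 lat 518.4 z 14.73 rot [-3.1354e+00  2.8000e-03  1.9620e-01] Fu -4.1 F [-0.04  4.17 -1.26] T [0.762 0.119 0.311]
```

>>> drive_tool --moves '[[1, [0, -0.6, 0], 0], [1, [0, -0.6, 0], 0], [1, [0, 0, 0], 0], [1, [0, 0.1, 0], 0], [1, [0, 0.2, 0], 0], [1, [0, 0.2, 0], 0]]'

```text
clock: 15.75
eef_pos: [545.3, -84.6, 14.6]
tcp_rot: [-3.135, 0.003, 0.196]
contact_force: [-0.3, 4.6, -1.5]
opening: 0.167
```

```bash
python3 p.py
```

```text
t 15.75 along 189.64 lat 518.19 z 14.63 rot [-3.1347  0.0032  0.1962] Fu -4.52 F [-0.31  4.55 -1.47] T [0.792 0.07  0.309]
```

>>> drive_tool --moves '[[1, [0, -0.6, 0], 0], [1, [0.05, -0.6, -0.03], 0], [1, [0.05, 0, -0.03], 0], [1, [0.05, 0.1, -0.03], 0], [1, [0.05, 0.2, -0.03], 0], [1, [0.05, 0.2, -0.03], 0]]'

```text
clock: 16.5
eef_pos: [545.9, -86.2, 14.9]
tcp_rot: [-3.134, 0.004, 0.196]
contact_force: [-1.0, 5.2, -2.1]
opening: 0.167
```

```bash
python3 p.py
```

```text
t 16.5 along 191.38 lat 518.5 z 14.85 rot [-3.134   0.0037  0.1961] Fu -5.25 F [-1.    5.15 -2.06] T [0.747 0.045 0.296]
```

>>> drive_tool --moves '[[1, [0, -0.6, 0], 0], [1, [0, -0.6, 0], 0], [1, [0, 0, 0], 0], [1, [0, 0.1, 0], 0], [1, [0, 0.2, 0], 0], [1, [0, 0.2, 0], 0]]'

```text
clock: 17.25
eef_pos: [545.9, -87.2, 14.7]
tcp_rot: [-3.132, 0.004, 0.196]
contact_force: [-0.4, 11.0, 0.7]
opening: 0.166
```

```bash
python3 p.py
```

```text
t 17.25 along 192.34 lat 518.32 z 14.75 rot [-3.1323  0.0044  0.196 ] Fu -10.89 F [-0.42 11.02  0.74] T [1.537 0.031 0.419]
```

>>> drive_tool --moves '[[1, [0, -0.6, 0], 0], [1, [0, -0.6, 0], 0], [1, [0, -0.1, 0], 0], [1, [0, 0.05, 0], 0], [1, [0, 0.1, 0], 0], [1, [0, 0.1, 0], 0]]'

```text
clock: 18.0
eef_pos: [545.7, -87.3, 14.7]
tcp_rot: [-3.131, 0.005, 0.196]
contact_force: [-1.4, 10.6, 0.4]
opening: 0.169
```

```bash
python3 p.py
```

```text
t 18.0 along 192.37 lat 518.12 z 14.7 rot [-3.1306  0.005   0.1958] Fu -10.66 F [-1.4  10.59  0.38] T [1.671 0.091 0.42 ]
```

>>> drive_tool --moves '[[1, [0, -2, 0], 0], [1, [0, -5, -0.5], 0], [1, [0, -9, -1], 0], [1, [0, -13, -1], 0], [1, [0, -16, -1], 0], [1, [0, -16, -1], 0], [1, [0, -16, -1], 0], [1, [0, -16, -1], 0]]'

```text
clock: 19.0
eef_pos: [514.9, 68.9, 26.5]
tcp_rot: [-3.131, 0.005, 0.195]
contact_force: [0.5, 0.5, -1.5]
opening: 0.163
```

```bash
python3 p.py; python3 -c "
from h import *
t=snap('top'); s=snap('side')
a=t['color'][150:310,200:430,::-1]; b=s['color'][140:300,230:380,::-1]
cv2.imwrite('pics/g6.png',cv2.resize(np.hstack([a,b]),None,fx=2.1,fy=2.1,interpolation=cv2.INTER_CUBIC))
b=cv2.resize(s['color'][140:215,290:365,::-1],None,fx=5,fy=5,interpolation=cv2.INTER_CUBIC); cv2.imwrite('pics/g6b.png',b)"
```

```text
t 19.0 along 33.15 lat 518.42 z 26.46 rot [-3.1307  0.0049  0.195 ] Fu -0.41 F [ 0.45  0.51 -1.52] T [-0.015  0.005 -0.034]
```

View pics/g6.png

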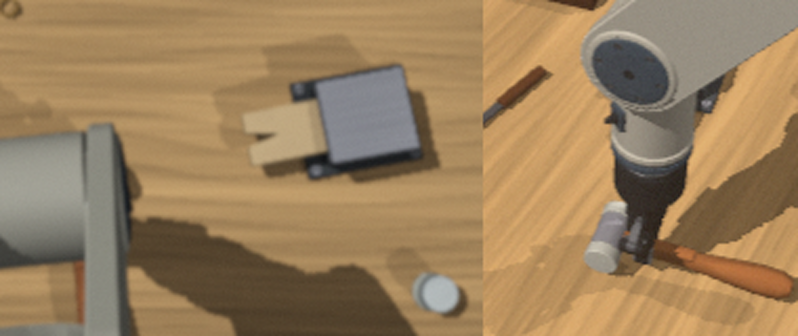

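View pics/g6b.png

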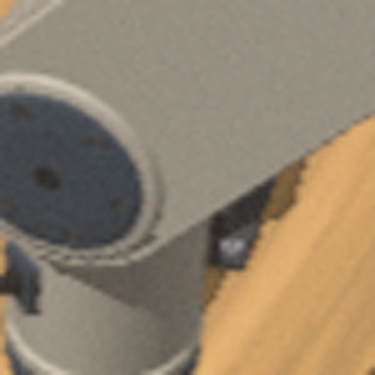

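The top view shows the pin's nose at about (318,216), 9.5 px (about 21.5 mm) further in than at the start. That matches the 21.5 mm of mallet travel. Now I'll lower the mallet.

>>> drive_tool --moves '[[1, [0, 0, 1], 0], [1, [0, 0, 1.8], 0], [1, [0, 0, 1.95], 0], [1, [0, 0, 2.05], 0], [1, [0, 0, 2.05], 0]]'

```text
clock: 19.73
eef_pos: [514.7, 69.1, 6.0]
tcp_rot: [-3.131, 0.005, 0.195]
contact_force: [-0.0, -0.7, -2.6]
opening: 0.165
```

```bash
python3 p.py
```

```text
t 19.725 along 32.94 lat 518.33 z 5.96 rot [-3.1306  0.0049  0.1947] Fu 0.71 F [-0.02 -0.73 -2.61] T [ 0.005  0.065 -0.033]
```

>>> drive_tool --moves '[[1, [0, 0, 0.05], 0], [1, [0, 0, 0.1], 0], [1, [0, 0, 0.1], 0]]'

```text
clock: 20.1
eef_pos: [514.9, 69.2, 5.4]
tcp_rot: [-3.131, 0.004, 0.195]
contact_force: [-1.2, 0.4, 4.1]
opening: 0.164
```

```bash
python3 p.py
```

```text
t 20.1 along 32.88 lat 518.54 z 5.4 rot [-3.1306  0.0044  0.1948] Fu -0.63 F [-1.21  0.4   4.14] T [-0.054  0.11  -0.026]
```

>>> drive_tool --moves '[[0.7, [0, 0, 0.03], 0], [0.5, [0, 0, 0], 0], [0.3, [0, 0, 0], 0], [0, [0, 0, 0], 0], [0, [0, 0, 0], 0], [0, [0, 0, 0], 0], [0, [0, 0, -1], 0], [0, [0, 0, -4], 0], [0, [0, 0, -9], 0], [0, [0, 0, -14], 0], [0, [0, 0, -18], 0], [0, [0, 0, -18], 0]]' --grip_force 20

```text
clock: 21.6
eef_pos: [518.2, 67.7, 189.3]
tcp_rot: [-3.131, -0.002, 0.195]
contact_force: [-0.2, 0.2, -0.2]
opening: 0.997
```

```bash
python3 -c "
from h import *
go(420,230,230,.195)"
```

```text
shift cm [ -6.48 -17.87  -3.9 ] turn -0.0 tcp [518.2  67.7 189.3] [-3.131e+00 -2.000e-03  1.950e-01] F [-0.2  0.2 -0.2] op 0.997 t 21.6
```

Moving aside so both cameras can see the scene.

>>> drive_tool --moves '[[0, [-2, -6, -2], 0], [0, [-5, -12, -4], 0], [0, [-8, -18, -4], 0], [0, [-10, -24, -4], 0], [0, [-11, -29, -4], 0], [0, [-11, -29, -4], 0], [0, [-11, -29, -4], 0]]'

```text
clock: 22.48
eef_pos: [353.6, 330.2, 231.3]
tcp_rot: [-3.132, -0.001, 0.196]
contact_force: [-0.2, -0.6, 1.1]
opening: 1.001
```

```bash
python3 p.py
python3 - <<'E'
from h import *
t=snap('top','top9.png'); s=snap('side','side9.png')
for f,c in((s,'side'),(t,'top')):
    for n in('nose','mallet_head','mallet','band','loupe','file','pot'):
        z={'nose':30,'mallet_head':20}.get(n,0)
        for q in r.spot_point(n,c)[:1]: print(c,n,np.round(q['at'],1),round(q['score'],2),np.round(at_z(f,q['at'],z),1))
E
```

```text
t 22.475 along -254.59 lat 411.34 z 231.3 rot [-3.1323e+00 -1.3000e-03  1.9640e-01] Fu 0.58 F [-0.19 -0.63  1.14] T [ 0.012 -0.054  0.005]
side mallet_head [290.7 258.8] 0.64 [552.7  80.   20. ]
side mallet [287.  262.9] 0.98 [561.2  83.2   0. ]
side band [205.3 249.2] 0.37 [760.  152.6   0. ]
side loupe [191.1 275.7] 0.65 [741.5 232.7   0. ]
side file [223.7 201.6] 0.96 [815.1  -2.8   0. ]
top nose [316.7 216. ] 0.62 [ 598.1 -115.7   30. ]
top mallet_head [231.2 233.1] 0.68 [557.4  79.7  20. ]
top mallet [230.8 233.6] 0.64 [557.5  82.9   0. ]
top band [205.5 154.5] 0.62 [747.4 149.1   0. ]
top loupe [167.1 151.8] 0.5 [753.1 242.1   0. ]
top file [272.5 130.3] 0.81 [809.8 -11.8   0. ]
top pot [406.3 286.3] 0.81 [ 440.8 -324.8    0. ]
```

View pics/top9.png

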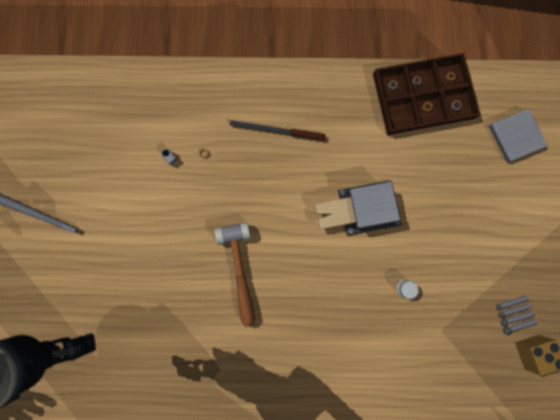

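View pics/side9.png

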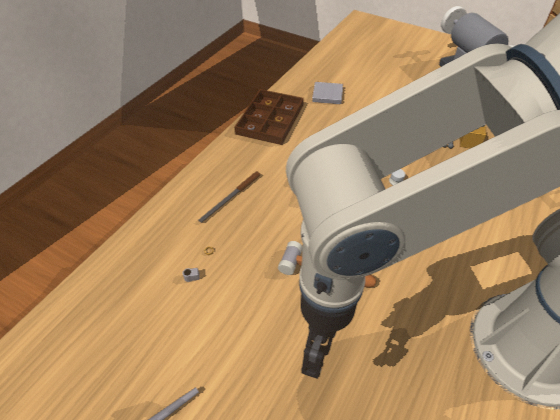

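The top view shows the mallet lying flat, head at (232,233) and handle end at (248,322). The nose is at about (318,215). The band (205,154), loupe (168,155), file and pot (408,289) are where they started. Handing in.

```bash
python3 -c "
from h import *
print(r.sign_off(), r.sense()['clock'])"
```

```text
the job is handed in; nothing more can be done
the job is handed in; nothing more can be done
```

The pin is driven in to its depth stop and the mallet is lying flat on the bench. I handed the job in after about 23 s; no verdict came back.

- **Taps:** I held the mallet by its neck and, after a first light touch, gave 12 taps of roughly 1 to 4 mm each. I drew it back about 6 mm between taps, and the pin slid against 3 to 6 N.
- **Reaching the stop:** the 11th tap advanced only about 1 mm and the force rose to 10.9 N. The 12th, a light confirming tap, gave 10.7 N and moved the pin 0.03 mm. That is above the pin's sliding friction and well below the stop's 20 N. The pin went in about 21.5 mm by mallet travel, and the top picture agrees to within half a millimetre.
- **Last pictures:** the top view shows the mallet flat and the band, loupe, file and pot unmoved. The gripper was open and away from everything.
- **Weaker checks:** the arm hid the holder, pin and most of the mallet from the side camera, so the final pin position rests on the top view and the force readings. I could not see the stop itself. I only have the force at the end of each tap, so a brief peak during a tap would not have shown.

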